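# Lock down the last quarter-turn screw on the stage-drive box

## Robot

A 6-joint arm with a two-finger parallel gripper is mounted at the origin on the work surface. World frame = base frame: x ahead of the robot, y to its left, z up, the work surface at z = 0. Lengths are in m, angles in rad, forces in N, time in s.
With the tool pointing down it reaches from about 0.375 to 0.9 m from the base axis. Payload 3.1 kg.
Tool frame: the origin (TCP) lies midway between the tips of the shut fingers; the grasp point (between the pads) lies 19 mm behind it (pinch_z is the distance from the TCP to the grasp point, in m); y points along the fingers, z is the direction in which the jaws open and shut, and the axes are right-handed (so a half turn about y gives the same grasp; the last joint's range is limited). The gripper opens to 87 mm and grips with 3 to 60 N. Pads are 19 mm wide; open, the fingers measure 117 mm over their backs; the gripper's body (75 mm by 190 mm) begins 51 mm behind the grasp point.
Start: joints at [1.01, 0.527, 1.433, -0, 1.181, -0.178], TCP at [0.233, 0.58, 0.223] pointing down, gripper open.
Joint ranges: [-3.08, 3.08], [-0.75, 2.2], [0.22, 2.44], [-1.43, 4.57], [0, 2.65], [-2.85, 2.85]. Speed limits (rad/s): [2.79, 2.79, 3.14, 3.14, 3.14, 3.14].

## Interface

Orientations are given as a unit quaternion [x, y, z, w].
In Python, from rig import * gives the robot as it stands.
- The arm moves only by the tool drive_tool, never from a script. Its argument "plan" is a list of rows, each a list of 7 numbers: the shift along the tool's x, y, z in mm, then the turn, a rotation vector about the tool's x, y, z in degrees, then the finger opening in mm, from 0 to 87. A call has 1 to 10 rows; each row is the pose to reach, as a shift and turn from the pose commanded when the call began, along the tool's axes at that moment; what a row does not reach only later rows make up. A row lasts 1/10 s, in which the tool goes at most 50 mm and 8.59 degrees, less where a joint would pass 70% of its speed; a pose out of reach is approached as far as the arm can. A call with a gripper value outside its range is refused whole. The fingers move at their own pace and stop on an object; "newtons" is the grip in N (left out, the last holds). Time passes only in rows, so rows that repeat a pose let the fingers close. It gives the time, the measured TCP pose, the force and the opening at its end, in the units of the state.
- get_obs(): the state, without advancing time (a new reading comes with each control period).
- camera(name): name is "scene" or "top" or "wrist"; returns the picture (480x640x3 uint8, blue, green, red); there is no depth.
- get_calibration(name): a dict with "fx", "fy", "cx", "cy" (pixels), "origin" and "rotation" of the camera in the world; the wrist camera has in their place "tool_from_camera" (4x4, takes a point from camera to tool coordinates, whose origin is the TCP and whose axes are the tool frame's). Camera axes: x right, y down, z forward; pixel columns grow to the right and rows downward; lengths in m; the calibration is good to about 2 mm. A picture is of the moment at which its call begins: read the wrist's pose just before it. get_calibration takes no time and is no camera call.
- hand_in(): hands the job in, once; it reports no verdict.
Trained networks look in the newest picture that a camera, given by its name, has taken for a name from the list of things; names that differ only in an ending like _2 or _b are one class to them, and where a whole thing is asked for, a point or a joint stands for the part that bears it (a point fixed in the world has none). Each returns a list of dicts, best first, with "conf" (0 to 1); they miss things now and then, are a little off and sometimes report something else, mostly with a low value. They report only what shows in the picture. A call takes as long as a camera call.
- spot_in(camera, target): "location" ([column, row] in pixels, amid what is visible of it).
- mark_of(camera, target): "location" ([column, row] in pixels: a listed point, or the origin of a listed thing).
The state is a dict: "time": time; "q": joint angles; "joint_velocities": joint speeds; "joint_torque": joint torques, N m; "position": TCP position; "tool_rot": TCP orientation; "ft_force": force on the tool from outside, world axes, zero at the start; "moment": the same for the moment, N m; "grip_width": finger opening in m.
Only numpy, scipy, OpenCV 4.12 (cv2) and the standard library are available. Lean on these libraries where they do the work, as an engineer would, in place of code of your own. Each camera call takes 0.05 s, during which the arm holds its last target. There are 200 camera calls.

## Task

One of the four slotted quarter-turn screws on the cover of the low stage-drive box is still undone and stands proud on its spring. Take the flat-blade screwdriver (the one with the six-sided handle) out of the tool stand, seat its blade in that screw's slot, push the screw in and, keeping the push on, turn it clockwise a quarter turn until it locks down, never loading it with more than 25 N. Then stand the screwdriver back in its empty hole in the stand; do not scrape the cover, and leave everything else where it is.

Things in the scene. Friction and masses are not known exactly. Their poses are not given: they have to be found in the camera images.
- unit: The low stage-drive box, fixed: 190 x 230 mm (its x and y), 55 mm high, black with a bare metal cover plate. Origin at the centre of its underside. Its four quarter-turn screws sit on the cover 72 mm (x) and 92 mm (y) either side of its centre; any of them may be the undone one. The other three are locked, their heads about 8.6 mm above the cover.
- screw: The undone screw, whole: a dark ring (32 mm outside, 25 mm inside, 8 mm high) fixed on the cover; in its middle the sprung steel screw, its round head 22 mm across with a slot right across it, 3.6 mm wide, 4 mm deep. Origin at the centre of the ring's underside, on the cover. The x axis is the slot's direction when screw_turn is 0; any yaw. z up.
- screw_mouth (a point): Centre of the ring's mouth, 8 mm above the cover, on the screw's axis (fixed). Undone, the head's top stands somewhere between 3.5 and 11 mm above this point: that differs each time and is not measured, so find it by feel. Pushed, the head sinks on its spring: 3 N to start, 1.9 N more per mm, rigid stop at 6 mm (15 N).
- screw_turn (a joint): Turn of the screw, clockwise from above, rad: 0 to 0.12 undone, over 1.3 in its notch, 1.65 at its end stop. A cross pin lets it turn only when pushed in 4 mm or more (11 N), and past a hump at 0.6 to 1.3 rad only when pushed in 5.6 mm or more (14 N); beyond, it snaps up into the notch, 4 mm deep, and stays. Needs under 0.1 N m when pushed in.
- driver_grip (a point): Where to grip the flat-blade screwdriver: on the axis of its black six-sided handle (26 mm across flats, 85 mm long), 50 mm above the handle's lower end, 35 mm below its top. z points from blade to handle, x along the blade's width. One pair of flats faces +y and -y, the others 60 degrees either side. 150 mm long, about 90 g, stands blade down in the stand, any yaw.
- driver_tip (a point): Centre of the end face of the screwdriver's flat blade, 115 mm from driver_grip down the tool's axis, same axes. The blade is 14 mm wide (x), 2 mm thick (y), 11 mm high, on a round shank 8 mm thick; 65 mm from the blade's end to the handle's lower end.
- stand: The tool stand, fixed: a grey block 60 x 220 mm (its x and y), 70 mm high, with three upright 18 mm through holes in a row along its y, 75 mm apart, one hand tool in each, in any order; a handle's lower end rests on the block's top. Origin at the centre of its underside.
- hole0 (a point): Centre of the mouth of the stand's first hole (y = -75 mm on the stand), on the stand's top face, 70 mm above the bench.
- hole1 (a point): Centre of the mouth of the middle hole.
- hole2 (a point): Centre of the mouth of the third hole (y = +75 mm on the stand).
- nut_driver: Nut driver with a stout round black handle (31 mm thick, 60 mm long) standing in another hole of the stand; leave alone. Origin at its lower end.
- scriber: Scriber with a slim round black handle (22 mm thick, 58 mm long) standing in another hole of the stand; leave alone. Origin at its lower end.
- carrier: Grey wafer carrier disc on the cover, 72 mm across, 15 mm high; leave alone.
- positioner: Probe positioner, 115 x 70 mm, 110 mm high with a thin arm, standing on the bench beyond the box; leave alone.
- parts_tray: Clear parts tray, 110 x 80 x 22 mm, on the bench; leave alone.
- objective: Dark microscope objective, 32 mm thick, 46 mm high, on the bench; leave alone.
- solvent: White closed bottle, 54 mm thick, 130 mm high, on the bench; leave alone.
- loupe: Black loupe, 42 mm thick, 34 mm high, on the bench; leave alone.
- key_block: Small metal block, 60 x 30 x 24 mm, on the bench; leave alone.

How it is judged:
On the way, in this order (a step that is already met when the one before it is completed fails the run):
1. the screwdriver's blade presses down on the undone screw (contact force between driver and screw above 6 N and horizontal distance between driver_tip and screw_mouth below 0.007 m and value of joint screw_turn below 1 rad), for 0.1 s.
2. with the screwdriver still in the slot, the screw is turned a quarter turn clockwise into its notch (value of joint screw_turn above 1.3 rad and contact force between driver and screw above 1 N and horizontal distance between driver_tip and screw_mouth below 0.007 m), for 0.05 s.
At the end, for the whole second after the job is handed in: The screw is locked down in its notch: turned clockwise beyond 1.3 rad. The screwdriver stands still and upright (within 0.1 rad) in a hole of the stand, blade down, fully in: tip within 8 mm of the hole's axis and at most 12 mm above the bench (value of joint screw_turn above 1.3 rad and (horizontal distance between driver_tip and hole0 below 0.008 m or horizontal distance between driver_tip and hole1 below 0.008 m or horizontal distance between driver_tip and hole2 below 0.008 m) and z of driver_tip in the frame of stand below 0.012 m and angle between driver_grip's own z axis and vertical below 0.1 rad and linear speed of driver below 0.02 m/s); the robot touches nothing.
It fails at once if the screwdriver loads the screw with more than 25 N, pushing or twisting (contact force between driver and screw above 25 N).
It fails at once if the screwdriver scrapes or knocks the box's cover (more than 4 N) (contact force between driver and unit above 4 N).
It fails at once if the gripper touches the screw itself (contact force between the fingers and screw above 1 N).
It fails at once if another tool or a bystander is moved by more than 25 mm (distance of any of nut_driver, scriber, carrier, positioner, parts_tray, objective, solvent, loupe, key_block from where it was at the start of the episode above 0.025 m).
It also fails if it takes over 64 s, if anything falls off the work surface, if the arm or the gripper's body presses on something with over 40 N, if the wrist force passes 120 N, or if a joint passes its speed limit or range.

## Working session

There is one attempt and no reset: what is moved stays moved. The work goes in short steps, Python scripts to look and compute and a tool call to move; the robot and the scene stay as the last step left them, time stands still between calls to the robot, and variables do not carry over. Pictures are saved under pics/ and viewed, about 8 in all and at most 12, crops included, and the job is handed in when it is done.

Besides the shell and the picture viewer there is one more tool, called after "Emit:" by a JSON object that holds its "name" and its "arguments", one argument or row to a line. drive_tool: Moves the arm, as the interface text tells. Its arguments: {"type":"object","properties":{"plan":{"type":"array","items":{"type":"array","items":{"type":"number"}}},"newtons":{"type":"number"}},"required":["plan"]}

```bash
ls; mkdir -p pics; python3 - <<'E'
from rig import *
import cv2,numpy as np
o=get_obs();print({k:np.round(v,4).tolist() for k,v in o.items()})
for c in ["scene","top","wrist"]:
    im=camera(c);cv2.imwrite(f"pics/{c}0.png",im);print(c,get_calibration(c))
    if c!="wrist":
        for t in ["screw_mouth","screw","driver_grip","driver","hole0","hole1","hole2","unit","stand","nut_driver","scriber"]:
            try: print(c,t,[(np.round(d["location"],1).tolist(),round(d["conf"],2)) for d in mark_of(c,t)[:3]])
            except Exception as e: print(t,e)
E
```

```text
pics
{'time': 0.0, 'q': [1.0095, 0.5285, 1.4339, -0.0, 1.1814, -0.1785], 'joint_velocities': [-0.0013, 0.0009, -0.0004, 0.0001, -0.0004, 0.0006], 'joint_torque': [-0.0002, -44.0038, -17.6592, 0.0633, 0.0582, -0.0002], 'position': [0.233, 0.5792, 0.2215], 'tool_rot': [0.6949, -0.1348, 0.1342, -0.6935], 'ft_force': [0.0901, 0.6662, 1.1041], 'moment': [0.0174, -0.0502, -0.0382], 'grip_width': 0.0869}
scene {'fx': 549.1929629484148, 'fy': 549.1929629484148, 'cx': 321.57138537756055, 'cy': 243.44702378644374, 'origin': array([ 1.06835524, -0.62610906,  0.97516318]), 'rotation': array([ 0.89012291,  0.28973539, -0.11621416, -0.33200735])}
scene screw_mouth [([281.7, 228.9], 0.57)]
scene screw [([280.7, 235.5], 0.59)]
scene driver_grip [([181.4, 307.3], 0.78)]
driver it knows: carrier, driver_grip, driver_tip, hole, key_block, loupe, nut_driver, objective, parts_tray, positioner, screw, screw_mouth, scriber, solvent, stand, unit
scene hole0 [([246.1, 276.7], 0.81), ([188.3, 325.6], 0.67), ([218.2, 297.4], 0.67)]
scene hole1 [([246.1, 276.7], 0.81), ([188.3, 325.6], 0.67), ([218.2, 297.4], 0
[... 986 characters left out ...]
.3], 0.71), ([453.7, 271.1], 0.58)]
top unit [([290.2, 258.0], 0.74), ([332.5, 281.7], 0.4)]
top stand [([417.0, 270.9], 0.64), ([392.8, 198.3], 0.19)]
top nut_driver [([390.3, 267.2], 0.61)]
top scriber [([419.2, 271.0], 0.56)]
wrist {'fx': 416.16830472914927, 'fy': 416.16830472914927, 'cx': 326.8041972921746, 'cy': 236.96612700867897, 'tool_from_camera': array([[-2.31012530e-04,  9.68658709e-01,  2.48395354e-01,
        -6.72607747e-02],
       [-3.76002033e-04, -2.48395427e-01,  9.68658645e-01,
        -1.60634921e-01],
       [ 9.99999903e-01,  1.30375126e-04,  4.21600100e-04,
         4.49646281e-04],
       [ 0.00000000e+00,  0.00000000e+00,  0.00000000e+00,
         1.00000000e+00]])}
```

```bash
cat > h.py <<'E'
from rig import *
import cv2,numpy as np
from scipy.spatial.transform import Rotation as R
def pose(o=None):
    o=o or get_obs();T=np.eye(4);T[:3,:3]=R.from_quat(o["tool_rot"]).as_matrix();T[:3,3]=o["position"];return T
def cam(c,T=None):
    k=get_calibration(c)
    if c=="wrist": C=(pose() if T is None else T)@k["tool_from_camera"]
    else:
        C=np.eye(4);r=np.array(k["rotation"]);C[:3,:3]=R.from_quat(r).as_matrix() if r.shape==(4,) else r;C[:3,3]=k["origin"]
    return k,C
def ray(c,px,T=None):
    k,C=cam(c,T);d=C[:3,:3]@np.array([(px[0]-k["cx"])/k["fx"],(px[1]-k["cy"])/k["fy"],1]);return C[:3,3],d
def onz(c,px,z,T=None):
    o,d=ray(c,px,T);return o+d*(z-o[2])/d[2]
def proj(c,p,T=None):
    k,C=cam(c,T);q=np.linalg.inv(C)@np.append(p,1);return np.array([k["fx"]*q[0]/q[2]+k["cx"],k["fy"]*q[1]/q[2]+k["cy"]])
E
python3 - <<'E'
from h import *
for n,s,t,z in [("grip",(181.4,307.3),(461.9,270.1),.12),("mouth",(281.7,228.9),(332.5,277.7),.063),("hA",(246.1,276.7),(392.1,265.3),.07),("hB",(218.2,297.4),(421,269.2),.07),("hC",(188.3,325.6),(453.7,271.1),.07),("unit",(329.6,232),(290.2,258),0),("stand",(220,318.7),(417,270.9),0)]:
    print(n,onz("scene",s,z).round(4),onz("top",t,z).round(4))
a=cv2.imread("pics/scene0.png");b=cv2.imread("pics/top0.png")
cv2.imwrite("pics/s1.png",cv2.resize(a[130:380,130:480],None,fx=2.2,fy=2.2,interpolation=cv2.INTER_CUBIC))
cv2.imwrite("pics/t1.png",cv2.resize(b[170:350,220:490],None,fx=2.9,fy=2.9,interpolation=cv2.INTER_CUBIC))
E
```

```text
grip [ 0.4946 -0.314   0.12  ] [ 0.4965 -0.3224  0.12  ]
mouth [ 0.4851 -0.0087  0.063 ] [ 0.4903 -0.0235  0.063 ]
hA [ 0.5148 -0.1621  0.07  ] [ 0.5165 -0.1682  0.07  ]
hB [ 0.5041 -0.2349  0.07  ] [ 0.5055 -0.2375  0.07  ]
hC [ 0.5033 -0.3182  0.07  ] [ 0.4992 -0.3162  0.07  ]
unit [0.545  0.0932 0.    ] [0.5484 0.0818 0.    ]
stand [ 0.5018 -0.2428  0.    ] [ 0.5081 -0.2408  0.    ]
```

View pics/s1.png

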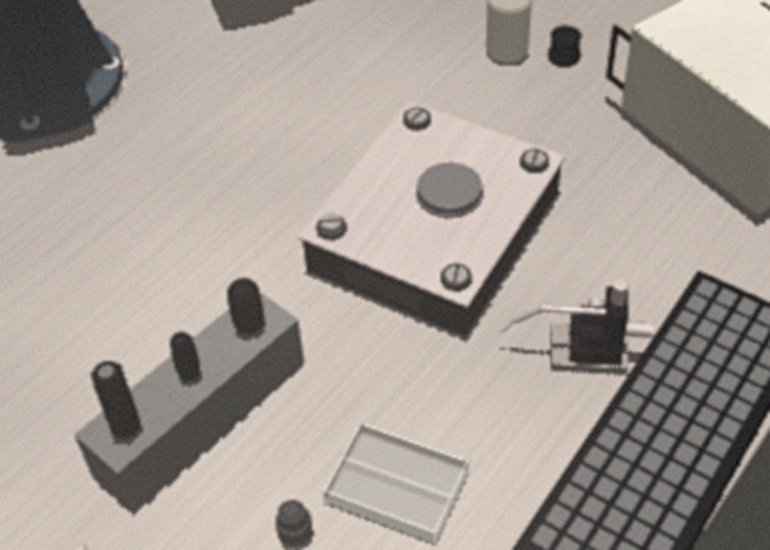

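View pics/t1.png

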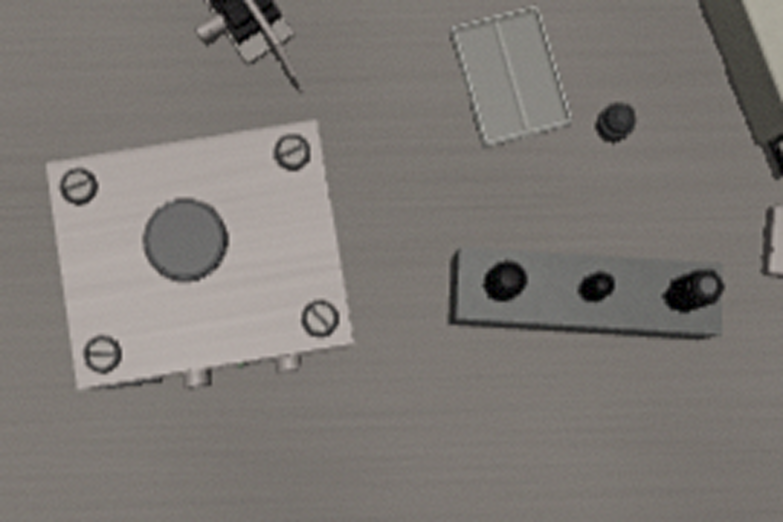

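```bash
cat >> h.py <<'E'
def down(p,yaw):
    "tool pointing down, tool x axis at world yaw; z = x cross y"
    x=np.array([np.cos(yaw),np.sin(yaw),0]);y=np.array([0,0,-1.]);T=np.eye(4);T[:3,:3]=np.c_[x,y,np.cross(x,y)];T[:3,3]=p;return T
def delta(T,T0=None):
    D=np.linalg.inv(pose() if T0 is None else T0)@T
    return (D[:3,3]*1000).round(1).tolist(),np.degrees(R.from_matrix(D[:3,:3]).as_rotvec()).round(2).tolist()
def yaw(T=None):
    T=pose() if T is None else T;return np.degrees(np.arctan2(T[1,0],T[0,0]))
E
python3 - <<'E'
from h import *
print(pose().round(3),yaw())
y=yaw()
for yy in (y,y-60,y-90): print(yy,delta(down([.488,-.02,.20],np.radians(yy))))
E
```

```text
[[ 0.928 -0.     0.374  0.233]
 [-0.374  0.     0.928  0.58 ]
 [-0.    -1.    -0.     0.223]
 [ 0.     0.     0.     1.   ]] -21.93189693673631
-21.93189693673631 ([460.2, 22.5, -461.3], [0.0, 0.0, -0.0])
-81.93189693673631 ([460.2, 22.5, -461.3], [0.0, 60.0, -0.0])
-111.93189693673631 ([460.2, 22.5, -461.3], [0.0, 90.0, -0.0])
```

Emit:
{"name": "drive_tool", "arguments": {
  "plan": [
    [460, 0, -461, 0, 60, 0, 87],
    [460, 0, -461, 0, 60, 0, 87],
    [460, 0, -461, 0, 60, 0, 87],
    [460, 0, -461, 0, 60, 0, 87],
    [460, 0, -461, 0, 60, 0, 87],
    [460, 0, -461, 0, 60, 0, 87],
    [460, 0, -461, 0, 60, 0, 87],
    [460, 0, -461, 0, 60, 0, 87],
    [460, 0, -461, 0, 60, 0, 87],
    [460, 0, -461, 0, 60, 0, 87]
  ]
}}

```text
time: 2.15
position: [0.4295, 0.1176, 0.2229]
tool_rot: [-0.534, 0.463, -0.464, 0.534]
ft_force: [1.0, 0.7, 0.0]
grip_width: 0.0868
```

```bash
python3 - <<'E'
from h import *
print(get_obs()["time"],delta(down([.488,-.02,.17],np.radians(-82))))
E
```

```text
2.15 ([144.4, 53.0, 38.6], [-0.06, 0.06, 0.0])
```

Emit:
{"name": "drive_tool", "arguments": {
  "plan": [
    [144, 53, 38, 0, 0, 0, 87],
    [144, 53, 38, 0, 0, 0, 87],
    [144, 53, 38, 0, 0, 0, 87],
    [144, 53, 38, 0, 0, 0, 87],
    [144, 53, 38, 0, 0, 0, 87]
  ]
}}

```text
time: 2.65
position: [0.4869, -0.0191, 0.169]
tool_rot: [0.533, -0.465, 0.464, -0.533]
ft_force: [-0.6, 0.7, 0.5]
grip_width: 0.0869
```

```bash
python3 - <<'E'
from h import *
T=pose();im=camera("wrist");cv2.imwrite("pics/w1.png",im);np.save("w1.npy",T)
print(T[:3,3],yaw(T))
for t in ["screw_mouth","screw","unit","carrier"]:
  for d in mark_of("wrist",t): print(t,d, onz("wrist",d["location"],{"screw_mouth":.063,"screw":.055,"unit":0,"carrier":.055}[t],T).round(4))
E
```

```text
[ 0.48693023 -0.01905789  0.16898181] -82.12730565396319
screw {'location': [326.1, 228.8], 'conf': 0.68} [ 0.4864 -0.0158  0.055 ]
unit {'location': [420.3, 96.1], 'conf': 0.91} [0.5443 0.0827 0.    ]
carrier {'location': [461.1, 71.3], 'conf': 0.83} [0.5554 0.0947 0.055 ]
```

View pics/w1.png

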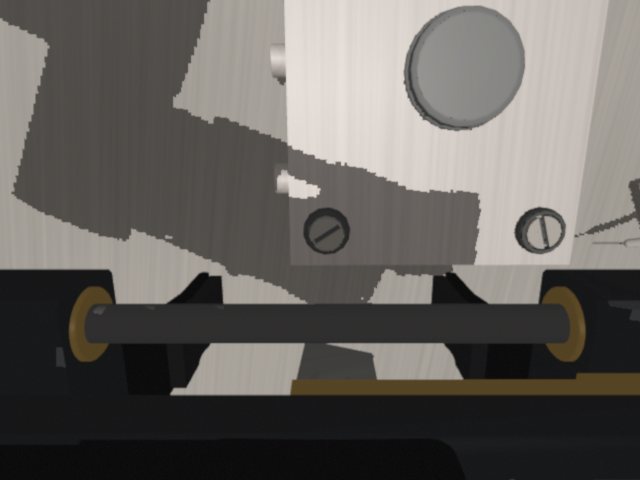

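```bash
python3 - <<'E'
from h import *
T=np.load("w1.npy");c=np.array([.5443,.0827,.063]);Rz=R.from_euler("z",8,degrees=True)
ims={"scene":cv2.imread("pics/scene0.png"),"top":cv2.imread("pics/top0.png"),"wrist":cv2.imread("pics/w1.png")}
rows=[]
for n,im in ims.items():
  row=[]
  for s in [(-72,-92),(72,-92),(-72,92),(72,92)]:
    p=c+Rz.apply([s[0]/1e3,s[1]/1e3,0]);u,v=proj(n,p,T);print(n,s,p.round(4),round(u,1),round(v,1))
    h=40 if n=="wrist" else 15
    im2=cv2.copyMakeBorder(im,50,50,50,50,cv2.BORDER_CONSTANT)
    u,v=int(round(u))+50,int(round(v))+50
    w=im2[max(v-h,0):v+h,max(u-h,0):u+h] if 0<v<580 and 0<u<740 else np.zeros((10,10,3),np.uint8)
    w=cv2.resize(w,(195,195),interpolation=cv2.INTER_CUBIC); cv2.drawMarker(w,(97,97),(0,0,255),0,8); row.append(cv2.convertScaleAbs(w,alpha=1.2))
  rows.append(np.hstack(row))
cv2.imwrite("pics/z1.png",np.vstack(rows))
E
```

```text
scene (-72, -92) [ 0.4858 -0.0184  0.063 ] 279.2 231.6
scene (72, -92) [0.6284 0.0016 0.063 ] 336.0 254.3
scene (-72, 92) [0.4602 0.1638 0.063 ] 318.3 182.4
scene (72, 92) [0.6028 0.1838 0.063 ] 371.8 201.5
top (-72, -92) [ 0.4858 -0.0184  0.063 ] 330.4 279.6
top (72, -92) [0.6284 0.0016 0.063 ] 320.9 221.9
top (-72, 92) [0.4602 0.1638 0.063 ] 255.2 291.9
top (72, 92) [0.6028 0.1838 0.063 ] 246.9 233.8
wrist (-72, -92) [ 0.4858 -0.0184  0.063 ] 324.6 235.2
wrist (72, -92) [0.6284 0.0016 0.063 ] 542.6 234.8
wrist (-72, 92) [0.4602 0.1638 0.063 ] 323.5 -88.5
wrist (72, 92) [0.6028 0.1838 0.063 ] 584.7 -89.1
```

View pics/z1.png

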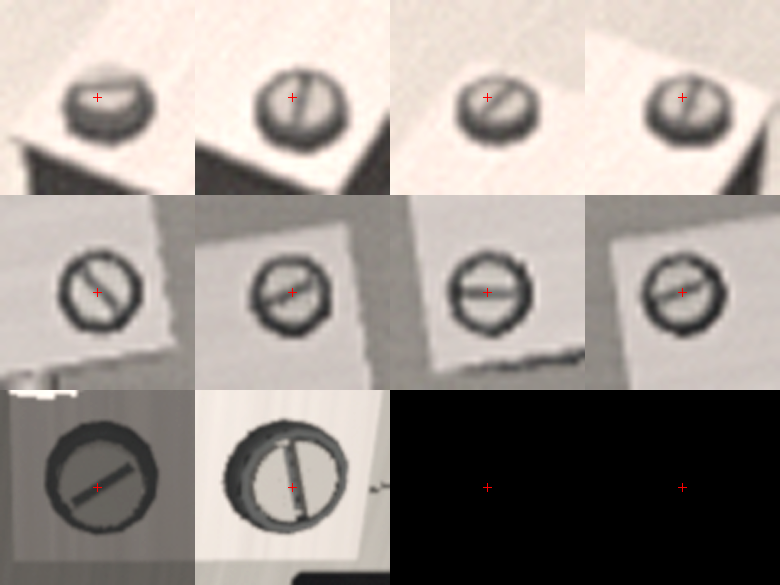

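```bash
python3 - <<'E'
from h import *
print(delta(down([.499,-.30,.25],np.radians(-90))))
E
```

```text
([282.8, -79.9, -27.7], [-0.02, 8.2, -0.01])
```

Emit:
{"name": "drive_tool", "arguments": {
  "plan": [
    [20, -50, 0, 0, 8, 0, 87],
    [283, -80, -28, 0, 8, 0, 87],
    [283, -80, -28, 0, 8, 0, 87],
    [283, -80, -28, 0, 8, 0, 87],
    [283, -80, -28, 0, 8, 0, 87],
    [283, -80, -28, 0, 8, 0, 87],
    [283, -80, -28, 0, 8, 0, 87],
    [283, -80, -28, 0, 8, 0, 87],
    [283, -80, -28, 0, 8, 0, 87],
    [283, -80, -28, 0, 8, 0, 87]
  ]
}}

```text
time: 3.9
position: [0.4983, -0.299, 0.2492]
tool_rot: [-0.501, 0.5, -0.498, 0.501]
ft_force: [-0.9, -0.2, 0.3]
grip_width: 0.0867
```

```bash
python3 - <<'E'
from h import *
T=pose();im=camera("wrist");cv2.imwrite("pics/w2.png",im);np.save("w2.npy",T)
print(T[:3,3],yaw(T))
for t,z in [("driver_grip",.12),("hole0",.07),("scriber",.07),("nut_driver",.07)]:
  for d in mark_of("wrist",t): print(t,d, onz("wrist",d["location"],z,T).round(4))
cv2.imwrite("pics/w2c.png",cv2.resize(im[0:420],None,fx=1.25,fy=1.25,interpolation=cv2.INTER_CUBIC))
E
```

```text
[ 0.49833903 -0.29901173  0.24924709] -89.79420391283065
driver_grip {'location': [326.1, 253.3], 'conf': 0.59} [ 0.4982 -0.3173  0.12  ]
hole0 {'location': [334.0, 145.2], 'conf': 0.67} [ 0.5042 -0.2422  0.07  ]
hole0 {'location': [326.5, 235.7], 'conf': 0.57} [ 0.4985 -0.3167  0.07  ]
scriber {'location': [331.4, 141.9], 'conf': 0.57} [ 0.5021 -0.2396  0.07  ]
nut_driver {'location': [338.6, 57.6], 'conf': 0.86} [ 0.5072 -0.1771  0.07  ]
```

View pics/w2c.png

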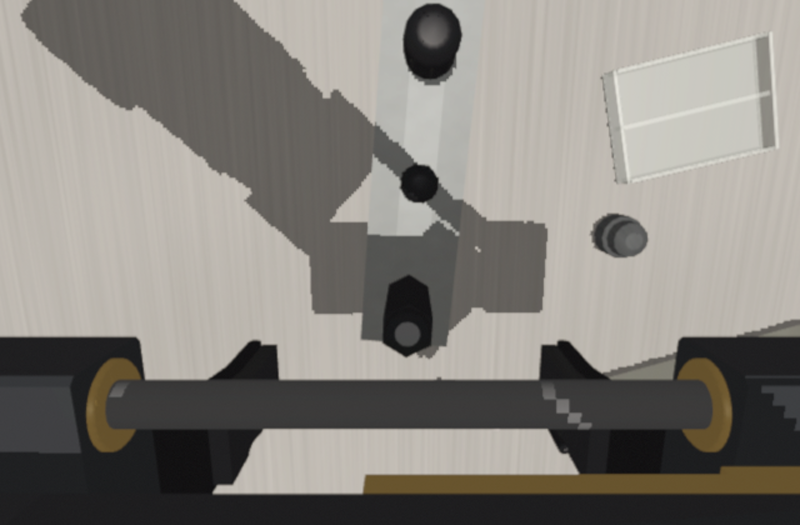

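```bash
python3 - <<'E'
from h import *
T=np.load("w2.npy");im=cv2.imread("pics/w2.png")
print(onz("wrist",(325.8,266.6),.155,T).round(4))
c=im[200:300,280:375];g=cv2.cvtColor(c,cv2.COLOR_BGR2GRAY)
m=(g<45).astype(np.uint8);m=cv2.morphologyEx(m,cv2.MORPH_CLOSE,np.ones((15,15)))
n,l,s,_=cv2.connectedComponentsWithStats(m);k=1+s[1:,4].argmax();print(s[k])
cs,_=cv2.findContours((l==k).astype(np.uint8),0,2)
p=cv2.approxPolyDP(max(cs,key=cv2.contourArea),2,True)[:,0]+[280,200];print(p.tolist())
v=cv2.resize(c,None,fx=5,fy=5,interpolation=cv2.INTER_CUBIC);cv2.imwrite("pics/hex.png",cv2.convertScaleAbs(v,alpha=2))
for t in np.linspace(.155,.15,1):
  w=[onz("wrist",q,t,T)[:2] for q in p]
  for a,b in zip(w,w[1:]+w[:1]): print((np.r_[a,np.hypot(*(b-a))]).round(4),np.degrees(np.arctan2(*(b-a)[::-1])).round(1))
E
```

```text
[ 0.4981 -0.3159  0.155 ]
[  27   20   39   65 2008]
[[327, 220], [312, 227], [307, 252], [307, 273], [324, 284], [344, 275], [345, 262], [341, 229]]
[ 0.4988 -0.2853  0.0104] -154.3
[ 0.4894 -0.2898  0.0167] -101.3
[ 0.4861 -0.3062  0.0141] -90.5
[ 0.486  -0.3203  0.0133] -34.3
[ 0.497  -0.3278  0.0144] 25.7
[ 0.5099 -0.3216  0.0088] 86.6
[ 0.5104 -0.3128  0.0219] 97.4
[ 0.5076 -0.291   0.0105] 146.9
```

View pics/hex.png

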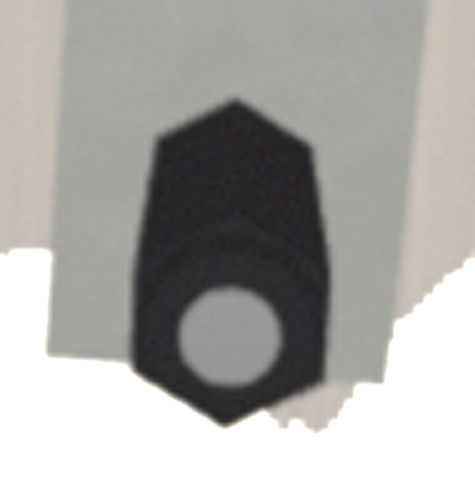

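```bash
python3 - <<'E'
from h import *
print(delta(down([.4982,-.3165,.101],np.radians(-94))))
E
```

```text
([15.9, 148.6, -0.6], [0.01, 4.15, -0.02])
```

Emit:
{"name": "drive_tool", "arguments": {
  "plan": [
    [16, 0, 0, 0, 4, 0, 60],
    [16, 30, 0, 0, 4, 0, 60],
    [16, 70, 0, 0, 4, 0, 60],
    [16, 110, 0, 0, 4, 0, 60],
    [16, 140, 0, 0, 4, 0, 60],
    [16, 148, 0, 0, 4, 0, 60],
    [16, 148, 0, 0, 4, 0, 60],
    [16, 148, 0, 0, 4, 0, 60]
  ]
}}

```text
time: 4.95
position: [0.4997, -0.3186, 0.1029]
tool_rot: [0.483, -0.516, 0.518, -0.483]
ft_force: [0.7, -0.5, -0.1]
grip_width: 0.0601
```

```bash
python3 - <<'E'
from h import *
o=get_obs();print(o["ft_force"],o["grip_width"],delta(down([.4982,-.3165,.101],np.radians(-94))))
E
```

```text
[ 0.66936322 -0.46569254 -0.09311421] 0.06013279433260559 ([-2.0, 1.9, -1.6], [-0.12, 0.08, 0.1])
```

Emit:
{"name": "drive_tool", "arguments": {
  "plan": [
    [-1.5, 1, -1, 0, 0, 0, 40],
    [-1.5, 1, -1, 0, 0, 0, 20],
    [-1.5, 1, -1, 0, 0, 0, 20],
    [-1.5, 1, -1, 0, 0, 0, 20],
    [-1.5, 1, -1, 0, 0, 0, 20],
    [-1.5, 1, -1, 0, 0, 0, 20]
  ],
  "newtons": 50
}}

```text
time: 5.55
position: [0.4978, -0.3164, 0.1008]
tool_rot: [0.483, -0.517, 0.517, -0.483]
ft_force: [1.1, -0.2, 1.2]
grip_width: 0.0257
```

```bash
python3 - <<'E'
from h import *
o=get_obs();print(o["ft_force"],o["moment"],o["grip_width"],delta(down([.4982,-.3165,.101],np.radians(-94))))
E
```

```text
[ 1.14802382 -0.17572641  1.16129709] [-0.03507162  0.07703072  0.01803522] 0.02569287072452699 ([0.1, -0.2, 0.4], [-0.01, 0.06, 0.01])
```

Emit:
{"name": "drive_tool", "arguments": {
  "plan": [
    [0, -15, 0, 0, 0, 0, 20],
    [0, -40, 0, 0, 0, 0, 20],
    [0, -75, 0, 0, 0, 0, 20],
    [0, -110, 0, 0, 0, 0, 20],
    [0, -130, 0, 0, 0, 0, 20],
    [0, -130, 0, 0, 0, 0, 20]
  ]
}}

```text
time: 6.15
position: [0.4993, -0.3177, 0.2337]
tool_rot: [0.482, -0.514, 0.519, -0.483]
ft_force: [0.6, -0.2, -0.8]
grip_width: 0.0258
```

```bash
python3 - <<'E'
from h import *
T=pose();im=camera("wrist");cv2.imwrite("pics/w3.png",im);np.save("w3.npy",T)
print(T[:3,3],yaw(T),get_obs()["grip_width"])
for t in ["driver_tip","driver_grip"]: print(mark_of("wrist",t))
p=T@[0,.096,0,1];print(proj("wrist",p[:3],T))
cv2.imwrite("pics/w3c.png",cv2.resize(im[130:330,220:430],None,fx=3,fy=3,interpolation=cv2.INTER_CUBIC))
print(delta(down([.486,-.017,.215],np.radians(-94))))
E
```

```text
[ 0.49934245 -0.31765631  0.23374494] -93.92754057444799 0.02559310404289544
[{'location': [326.5, 240.1], 'conf': 0.87}]
[{'location': [322.0, 122.0], 'conf': 0.23}]
[326.09860265 240.27168905]
([-297.0, 14.7, -31.3], [0.14, 0.06, -0.11])
```

View pics/w3c.png

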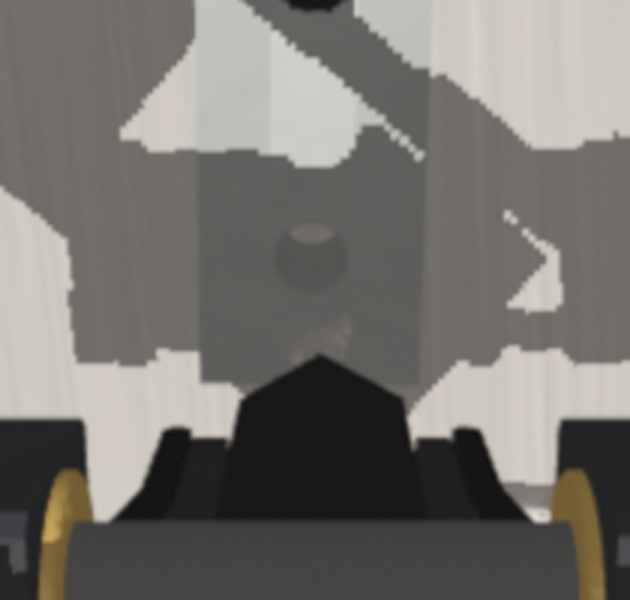

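```bash
python3 - <<'E'
from h import *
im=cv2.imread("pics/w3.png")[215:260,295:360];im=cv2.resize(im,None,fx=10,fy=10,interpolation=cv2.INTER_CUBIC)
T=np.load("w3.npy");
for a,c in ((30,(0,0,255)),(90,(0,255,0)),(150,(255,0,0))):
  v=np.array([-np.sin(np.radians(a)),0,np.cos(np.radians(a))])*.007
  q=[((proj("wrist",(T@np.r_[s*v+[0,.096,0],1])[:3],T)-[295,215]+.5)*10).astype(int).tolist() for s in(-1,1)]
  for k in q: cv2.circle(im,tuple(k),4,c,1)
  print(a,q)
cv2.imwrite("pics/b.png",cv2.convertScaleAbs(im,alpha=2,beta=-90))
E
```

```text
30 [[221, 310], [411, 204]]
90 [[316, 363], [315, 150]]
150 [[410, 310], [220, 204]]
```

View pics/b.png

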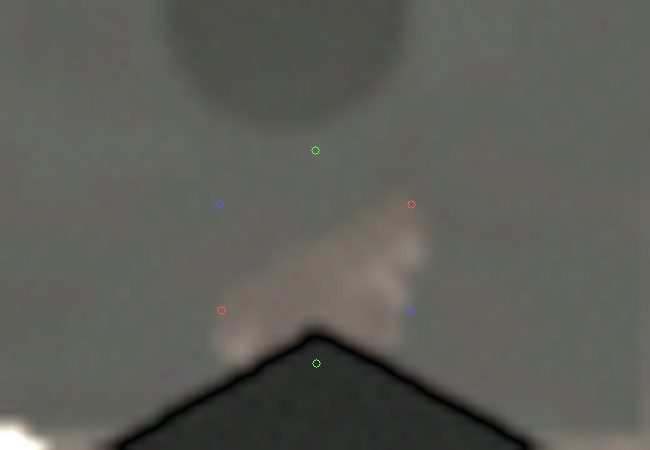

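Emit:
{"name": "drive_tool", "arguments": {
  "plan": [
    [-297, 15, -31, 0, 0, 0, 20],
    [-297, 15, -31, 0, 0, 0, 20],
    [-297, 15, -31, 0, 0, 0, 20],
    [-297, 15, -31, 0, 0, 0, 20],
    [-297, 15, -31, 0, 0, 0, 20],
    [-297, 15, -31, 0, 0, 0, 20],
    [-297, 15, -31, 0, 0, 0, 20],
    [-297, 15, -31, 0, 0, 0, 20],
    [-297, 15, -31, 0, 0, 0, 20],
    [-297, 15, -31, 0, 0, 0, 20]
  ]
}}

```text
time: 7.3
position: [0.4874, -0.0193, 0.2151]
tool_rot: [-0.482, 0.517, -0.517, 0.482]
ft_force: [-0.5, 0.1, -0.8]
grip_width: 0.0259
```

Emit:
{"name": "drive_tool", "arguments": {
  "plan": [
    [20, 10, 0, 0, -8, 0, 20],
    [20, 10, 0, 0, -14, 0, 20],
    [20, 10, 0, 0, -14, 0, 20],
    [20, 10, 0, 0, -14, 0, 20]
  ]
}}

```text
time: 7.7
position: [0.486, -0.0389, 0.2055]
tool_rot: [-0.541, 0.455, -0.455, 0.541]
ft_force: [-0.4, 0.4, -0.9]
grip_width: 0.0259
```

```bash
python3 - <<'E'
from h import *
T=pose();im=camera("wrist");cv2.imwrite("pics/w4.png",im);np.save("w4.npy",T)
print(T[:3,3],yaw(T),get_obs()["grip_width"])
for t in ["driver_tip","screw_mouth","screw"]: print(t,mark_of("wrist",t))
p=(T@[0,.096,0,1])[:3];print(p,proj("wrist",p,T))
c=im[150:270,260:400];c=cv2.resize(c,None,fx=5.5,fy=5.5,interpolation=cv2.INTER_CUBIC)
cv2.imwrite("pics/w4c.png",cv2.convertScaleAbs(c,alpha=1.5))
E
```

```text
[ 0.48597608 -0.03886864  0.20552628] -80.17699469708391 0.025851260875067505
driver_tip [{'location': [421.9, 75.0], 'conf': 0.71}, {'location': [326.6, 240.3], 'conf': 0.64}]
screw_mouth [{'location': [330.6, 195.5], 'conf': 0.94}]
screw [{'location': [333.2, 194.6], 'conf': 0.62}]
[ 0.48598935 -0.03886748  0.10952628] [325.96087698 240.09281815]
```

View pics/w4c.png

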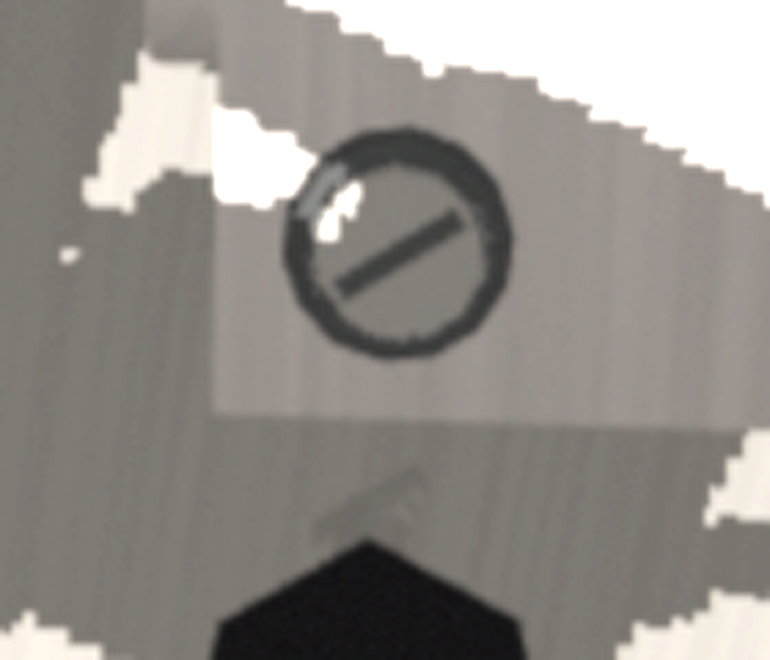

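```bash
python3 - <<'E'
from h import *
T=np.load("w4.npy");im=cv2.imread("pics/w4.png")
f=lambda x,y:np.array([x,y])/5.5+[260,150]-.5+.5/5.5
ring=f(398,243);slot=f(400,254.5);ends=[f(340,292),f(460,217)]
for z in (.063,.066,.070,.074):
  a,b=[onz("wrist",e,z,T) for e in ends];print(z,onz("wrist",slot,z,T).round(4),"slot yaw",np.degrees(np.arctan2(*(b-a)[1::-1])).round(2),np.linalg.norm(b-a).round(4))
# ring fit: union silhouette of base and top circles
t=np.linspace(0,2*np.pi,200)
best=None
def sil(c,r):
  pts=[proj("wrist",[c[0]+r*np.cos(k),c[1]+r*np.sin(k),z],T) for z in (.055,.063) for k in t];pts=np.array(pts);return np.r_[pts.min(0),pts.max(0)]
obs=np.r_[f(284,126),f(512,360)]
from scipy.optimize import least_squares
s=least_squares(lambda p:sil(p[:2],p[2])-obs,[.486,-.018,.016]);print(s.x.round(4),s.fun.round(2))
a,b=[onz("wrist",e,T[2,3]-.096,T) for e in (f(318,528),f(425,468))];print("blade",np.degrees(np.arctan2(*(b-a)[1::-1])),np.linalg.norm(b-a),((a+b)/2).round(4),"expected yaw",yaw(T)+120)
E
```

```text
0.063 [ 0.4869 -0.0171  0.063 ] slot yaw 42.06 0.0189
0.066 [ 0.4868 -0.0167  0.066 ] slot yaw 42.06 0.0187
0.07 [ 0.4866 -0.0161  0.07  ] slot yaw 42.06 0.0184
0.074 [ 0.4865 -0.0155  0.074 ] slot yaw 42.06 0.0182Traceback (most recent call last):
  File "<stdin>", line 14, in <module>
    return func(*args, **kwargs)
    result = trf(vector_fun.fun, vector_fun.jac, x0, f0, J0, lb, ub, ftol, xtol,
                 gtol, max_nfev, x_scale, loss_function, tr_solver,
                 tr_options.copy(), verbose, callback=callback_wrapped)
    return trf_no_bounds(
        fun, jac, x0, f0, J0, ftol, xtol, gtol, max_nfev, x_scale,
        loss_function, tr_solver, tr_options, verbose, callback=callback)
    J = jac(x)
    self._update_jac()
    ~~~~~~~~~~~~~~~~^^
    self.J = self.jac_wrapped(xp_copy(self.x), f0=self.f)
             ~~~~~~~~~~~~~~~~^^^^^^^^^^^^^^^^^^^^^^^^^^^^
    J, dct = approx_derivative(
             ~~~~~~~~~~~~~~~~~^
        self.fun,
        ^^^^^^^^^
    ...<2 lines>...
        **self.finite_diff_options,
        ^^^^^^^^^^^^^^^^^^^^^^^^^^^
    )
    ^
    J, _nf
[... 310 characters left out ...]
f_evals]
                                    ^^^^^^^
    f = np.atleast_1d(self.fun(x, *self.args, **self.kwargs))
                      ~~~~~~~~^^^^^^^^^^^^^^^^^^^^^^^^^^^^^^
    return np.atleast_1d(self.fun(x))
                         ~~~~~~~~^^^
    return self.f(x, *self.args, **self.kwargs)
           ~~~~~~^^^^^^^^^^^^^^^^^^^^^^^^^^^^^^
  File "<stdin>", line 14, in <lambda>
  File "<stdin>", line 11, in sil
  File "h.py", line 17, in proj
    k,C=cam(c,T);q=np.linalg.inv(C)@np.append(p,1);return np.array([k["fx"]*q[0]/q[2]+k["cx"],k["fy"]*q[1]/q[2]+k["cy"]])
        ~~~^^^^^
  File "h.py", line 7, in cam
    k=get_calibration(c)
ValueError: time passes only in moves, steps and waits
```

```bash
sed -i 's/^def cam/import functools\nget_calibration=functools.cache(get_calibration)\ndef cam/' h.py; python3 - <<'E'
from h import *
from scipy.optimize import least_squares
T=np.load("w4.npy")
f=lambda x,y:np.array([x,y])/5.5+[260,150]-.5+.5/5.5
t=np.linspace(0,2*np.pi,100)
def sil(c,r):
  pts=np.array([proj("wrist",[c[0]+r*np.cos(k),c[1]+r*np.sin(k),z],T) for z in (.055,.063) for k in t]);return np.r_[pts.min(0),pts.max(0)]
obs=np.r_[f(284,126),f(512,360)]
s=least_squares(lambda p:sil(p[:2],p[2])-obs,[.486,-.018,.016],x_scale=.01,diff_step=1e-3);print(s.x.round(4),s.fun.round(2))
a,b=[onz("wrist",e,T[2,3]-.096,T) for e in (f(318,528),f(425,468))];print("blade",np.degrees(np.arctan2(*(b-a)[1::-1])),np.linalg.norm(b-a),((a+b)/2).round(4),"expected",yaw(T)+120)
E
```

```text
[ 0.4865 -0.0162  0.0152] [-0.06  0.07  0.06 -0.07]
blade 39.93534786896356 0.01433891781962368 [ 0.4867 -0.0388  0.1095] expected 39.82300530291609
```

```bash
python3 - <<'E'
from h import *
print(delta(down([.4866,-.0162,.181],np.radians(-78))))
E
```

```text
([-21.3, 24.7, 4.4], [-0.02, -1.99, 0.01])
```

Emit:
{"name": "drive_tool", "arguments": {
  "plan": [
    [-21.3, 0, 4.4, 0, -2, 0, 20],
    [-21.3, 18, 4.4, 0, -2, 0, 20],
    [-21.3, 24.5, 4.4, 0, -2, 0, 20],
    [-21.3, 24.5, 4.4, 0, -2, 0, 20],
    [-21.3, 24.5, 4.4, 0, -2, 0, 20]
  ]
}}

```text
time: 8.4
position: [0.4867, -0.0162, 0.1812]
tool_rot: [0.55, -0.445, 0.445, -0.55]
ft_force: [-0.1, 0.7, -0.3]
grip_width: 0.0256
```

```bash
python3 - <<'E'
from h import *
T=pose();im=camera("wrist");cv2.imwrite("pics/w5.png",im);np.save("w5.npy",T)
print(T[:3,3],yaw(T),get_obs()["ft_force"])
for t in ["driver_tip","screw_mouth"]: print(t,mark_of("wrist",t))
for z in(.063,.074): print(z,proj("wrist",[.4866,-.0162,z],T))
c=im[195:275,275:380];c=cv2.resize(c,None,fx=7,fy=7,interpolation=cv2.INTER_CUBIC)
cv2.imwrite("pics/w5c.png",cv2.convertScaleAbs(c,alpha=1.6))
E
```

```text
[ 0.48665885 -0.01623373  0.18119729] -77.9514489354146 [-0.56922509 -0.0777583  -0.87401541]
driver_tip [{'location': [324.5, 238.8], 'conf': 0.81}]
screw_mouth [{'location': [327.3, 233.6], 'conf': 0.84}]
0.063 [325.88913658 231.77536953]
0.074 [325.87234033 235.68143669]
```

View pics/w5c.png

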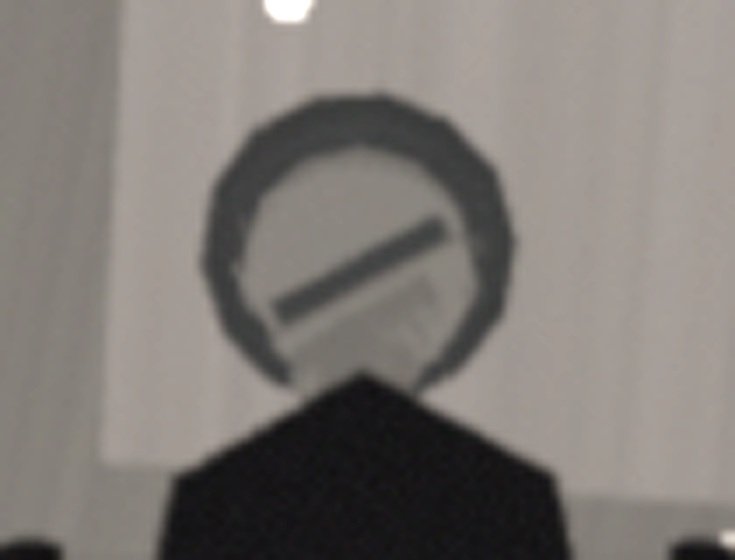

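Emit:
{"name": "drive_tool", "arguments": {
  "plan": [
    [0, 6, 0, 0, 0, 0, 20],
    [0, 11, 0, 0, 0, 0, 20],
    [0, 13, 0, 0, 0, 0, 20],
    [0, 13, 0, 0, 0, 0, 20]
  ]
}}

```text
time: 8.95
position: [0.4861, -0.016, 0.1675]
tool_rot: [0.55, -0.445, 0.444, -0.55]
ft_force: [-1.0, -0.3, -1.1]
grip_width: 0.0258
```

Emit:
{"name": "drive_tool", "arguments": {
  "plan": [
    [0, 1, 0, 0, 0, 0, 20],
    [0, 2, 0, 0, 0, 0, 20],
    [0, 2, 0, 0, 0, 0, 20]
  ]
}}

```text
time: 9.25
position: [0.4864, -0.016, 0.166]
tool_rot: [0.55, -0.445, 0.445, -0.55]
ft_force: [0.3, -0.4, -0.7]
grip_width: 0.0257
```

Emit:
{"name": "drive_tool", "arguments": {
  "plan": [
    [0, 1, 0, 0, 0, 0, 20],
    [0, 2, 0, 0, 0, 0, 20],
    [0, 2, 0, 0, 0, 0, 20]
  ]
}}

```text
time: 9.55
position: [0.4864, -0.016, 0.164]
tool_rot: [0.55, -0.445, 0.445, -0.55]
ft_force: [-0.3, 0.7, -1.3]
grip_width: 0.0257
```

Emit:
{"name": "drive_tool", "arguments": {
  "plan": [
    [0, 1, 0, 0, 0, 0, 20],
    [0, 1, 0, 0, 0, 0, 20],
    [0, 1, 0, 0, 0, 0, 20]
  ]
}}

```text
time: 9.85
position: [0.4864, -0.0161, 0.163]
tool_rot: [0.55, -0.445, 0.445, -0.55]
ft_force: [0.4, 0.9, 0.2]
grip_width: 0.0259
```

Emit:
{"name": "drive_tool", "arguments": {
  "plan": [
    [0, 1, 0, 0, 0, 0, 20],
    [0, 1, 0, 0, 0, 0, 20],
    [0, 1, 0, 0, 0, 0, 20]
  ]
}}

```text
time: 10.15
position: [0.4864, -0.0161, 0.162]
tool_rot: [0.55, -0.445, 0.445, -0.55]
ft_force: [0.3, -0.6, -0.3]
grip_width: 0.0257
```

Emit:
{"name": "drive_tool", "arguments": {
  "plan": [
    [0, 1, 0, 0, 0, 0, 20],
    [0, 1, 0, 0, 0, 0, 20],
    [0, 1, 0, 0, 0, 0, 20]
  ]
}}

```text
time: 10.45
position: [0.4864, -0.0161, 0.161]
tool_rot: [0.55, -0.445, 0.445, -0.55]
ft_force: [-0.6, 0.1, -1.1]
grip_width: 0.026
```

Emit:
{"name": "drive_tool", "arguments": {
  "plan": [
    [0, 1, 0, 0, 0, 0, 20],
    [0, 1, 0, 0, 0, 0, 20],
    [0, 1, 0, 0, 0, 0, 20]
  ]
}}

```text
time: 10.75
position: [0.4866, -0.0161, 0.1601]
tool_rot: [-0.55, 0.445, -0.445, 0.55]
ft_force: [-0.1, -0.2, -0.4]
grip_width: 0.0259
```

Emit:
{"name": "drive_tool", "arguments": {
  "plan": [
    [0, 1, 0, 0, 0, 0, 20],
    [0, 1, 0, 0, 0, 0, 20],
    [0, 1, 0, 0, 0, 0, 20]
  ]
}}

```text
time: 11.05
position: [0.4866, -0.0161, 0.1593]
tool_rot: [-0.55, 0.445, -0.445, 0.55]
ft_force: [-0.5, -0.0, 3.5]
grip_width: 0.0255
```

```bash
python3 - <<'E'
from h import *
T=pose();im=camera("wrist");cv2.imwrite("pics/w6.png",im);np.save("w6.npy",T)
print(T[:3,3],yaw(T),get_obs()["ft_force"])
c=im[195:275,275:380];c=cv2.resize(c,None,fx=7,fy=7,interpolation=cv2.INTER_CUBIC)
cv2.imwrite("pics/w6c.png",cv2.convertScaleAbs(c,alpha=1.6))
E
```

```text
[ 0.48656797 -0.01609282  0.15933911] -77.92910925888133 [ 0.25161665 -0.38271628  2.90327461]
```

Emit:
{"name": "drive_tool", "arguments": {
  "plan": [
    [0, 1, 0, 0, 0, 0, 20],
    [0, 2, 0, 0, 0, 0, 20],
    [0, 3, 0, 0, 0, 0, 20],
    [0, 3.5, 0, 0, 0, 0, 20],
    [0, 3.5, 0, 0, 0, 0, 20]
  ]
}}

```text
time: 11.6
position: [0.4866, -0.0161, 0.1562]
tool_rot: [-0.55, 0.444, -0.445, 0.55]
ft_force: [-2.0, 0.3, 8.5]
grip_width: 0.0257
```

Emit:
{"name": "drive_tool", "arguments": {
  "plan": [
    [0, 0.5, 0, 0, 0, 0, 20],
    [0, 1, 0, 0, 0, 0, 20],
    [0, 1, 0, 0, 0, 0, 20]
  ]
}}

```text
time: 11.9
position: [0.4866, -0.0161, 0.1554]
tool_rot: [-0.55, 0.444, -0.445, 0.55]
ft_force: [-1.1, 0.9, 10.5]
grip_width: 0.0257
```

Emit:
{"name": "drive_tool", "arguments": {
  "plan": [
    [0, 0.5, 0, 0, 0, 0, 20],
    [0, 1, 0, 0, 0, 0, 20],
    [0, 1.5, 0, 0, 0, 0, 20],
    [0, 1.5, 0, 0, 0, 0, 20]
  ]
}}

```text
time: 12.3
position: [0.4867, -0.0161, 0.1541]
tool_rot: [-0.55, 0.444, -0.445, 0.55]
ft_force: [-2.2, 1.8, 12.4]
grip_width: 0.0259
```

Emit:
{"name": "drive_tool", "arguments": {
  "plan": [
    [0, 0.5, 0, 0, 0, 0, 20],
    [0, 1, 0, 0, 0, 0, 20],
    [0, 1, 0, 0, 0, 0, 20],
    [0, 1, 0, 0, 0, 0, 20]
  ]
}}

```text
time: 12.7
position: [0.4867, -0.0161, 0.1536]
tool_rot: [-0.55, 0.444, -0.445, 0.55]
ft_force: [-2.6, 0.8, 15.6]
grip_width: 0.0259
```

Emit:
{"name": "drive_tool", "arguments": {
  "plan": [
    [0, 0, 0, 0, 3, 0, 20],
    [0, 0, 0, 0, 6, 0, 20],
    [0, 0, 0, 0, 9, 0, 20],
    [0, 0, 0, 0, 12, 0, 20],
    [0, 0, 0, 0, 15, 0, 20],
    [0, 0, 0, 0, 15, 0, 20]
  ]
}}

```text
time: 13.3
position: [0.4869, -0.0162, 0.1536]
tool_rot: [0.487, -0.512, 0.513, -0.487]
ft_force: [-2.6, -0.2, 15.0]
grip_width: 0.0254
```

```bash
python3 - <<'E'
from h import *
o=get_obs();print(yaw(),o["ft_force"],o["moment"],o["position"])
E
```

```text
-92.96304722808537 [-2.55142103 -0.21702804 14.98680096] [0.06167181 0.77631739 0.08219826] [ 0.48688037 -0.0161973   0.15362813]
```

Emit:
{"name": "drive_tool", "arguments": {
  "plan": [
    [0, 0, 0, 0, 3, 0, 20],
    [0, 0, 0, 0, 6, 0, 20],
    [0, 0, 0, 0, 9, 0, 20],
    [0, 0, 0, 0, 12, 0, 20],
    [0, 0, 0, 0, 15, 0, 20],
    [0, 0, 0, 0, 18, 0, 20],
    [0, 0, 0, 0, 18, 0, 20]
  ]
}}

```text
time: 14.0
position: [0.4871, -0.0164, 0.1536]
tool_rot: [0.4, -0.582, 0.583, -0.401]
ft_force: [-1.6, -0.6, 15.5]
grip_width: 0.0255
```

```bash
python3 - <<'E'
from h import *
o=get_obs();print(yaw(),o["ft_force"],o["moment"],o["position"])
E
```

```text
-110.95869923316391 [-1.62871541 -0.57601857 15.50949456] [-0.03029417  0.65008222  0.00885986] [ 0.48711397 -0.01637871  0.15364076]
```

Emit:
{"name": "drive_tool", "arguments": {
  "plan": [
    [0, 0, 0, 0, 3, 0, 20],
    [0, 0, 0, 0, 6, 0, 20],
    [0, 0, 0, 0, 9, 0, 20],
    [0, 0, 0, 0, 12, 0, 20],
    [0, 0, 0, 0, 15, 0, 20],
    [0, 0, 0, 0, 18, 0, 20],
    [0, 0, 0, 0, 21, 0, 20],
    [0, 0, 0, 0, 21, 0, 20]
  ]
}}

```text
time: 14.8
position: [0.4873, -0.0166, 0.1537]
tool_rot: [0.287, -0.645, 0.647, -0.288]
ft_force: [-2.4, -0.0, 14.6]
grip_width: 0.0262
```

```bash
python3 - <<'E'
from h import *
o=get_obs();print(yaw(),o["ft_force"],o["moment"],o["position"])
E
```

```text
-131.94280689734708 [-2.35313632 -0.04347587 14.62812748] [-0.25077486  0.7019477  -0.03900747] [ 0.4872922  -0.01662106  0.15366124]
```

Emit:
{"name": "drive_tool", "arguments": {
  "plan": [
    [0, 0.3, 0, 0, 3, 0, 20],
    [0, 0.3, 0, 0, 6, 0, 20],
    [0, 0.3, 0, 0, 9, 0, 20],
    [0, 0.3, 0, 0, 12, 0, 20],
    [0, 0.3, 0, 0, 15, 0, 20],
    [0, 0.3, 0, 0, 18, 0, 20],
    [0, 0.3, 0, 0, 21, 0, 20],
    [0, 0.3, 0, 0, 21, 0, 20]
  ]
}}

```text
time: 15.6
position: [0.4874, -0.0169, 0.1536]
tool_rot: [0.165, -0.686, 0.688, -0.166]
ft_force: [-2.2, -2.7, 15.0]
grip_width: 0.0256
```

```bash
python3 - <<'E'
from h import *
o=get_obs();print(yaw(),o["ft_force"],o["moment"],o["position"])
E
```

```text
-152.9215602973224 [-2.23850412 -2.66310268 15.04604716] [-0.47165843  0.93040197  0.00659607] [ 0.48737138 -0.01693399  0.15359925]
```

Emit:
{"name": "drive_tool", "arguments": {
  "plan": [
    [0, 0, 0, 0, 3, 0, 20],
    [0, 0, 0, 0, 6, 0, 20],
    [0, 0, 0, 0, 9, 0, 20],
    [0, 0, 0, 0, 11, 0, 20],
    [0, 0, 0, 0, 13, 0, 20],
    [0, 0, 0, 0, 13, 0, 20]
  ]
}}

```text
time: 16.2
position: [0.4874, -0.0172, 0.1536]
tool_rot: [0.086, -0.701, 0.703, -0.088]
ft_force: [-2.1, -2.0, 16.1]
grip_width: 0.0256
```

```bash
python3 - <<'E'
from h import *
o=get_obs();print(yaw(),o["ft_force"],o["moment"],o["position"])
E
```

```text
-165.89425742068465 [-2.13302006 -1.95564016 16.14937154] [-0.5787363   0.87492119 -0.01371672] [ 0.48735332 -0.0171526   0.15361243]
```

Emit:
{"name": "drive_tool", "arguments": {
  "plan": [
    [0, -0.5, 0, 0, 1, 0, 20],
    [0, -1, 0, 0, 2, 0, 20],
    [0, -1.5, 0, 0, 2, 0, 20],
    [0, -2, 0, 0, 2, 0, 20],
    [0, -2, 0, 0, 2, 0, 20]
  ]
}}

```text
time: 16.7
position: [0.4873, -0.0172, 0.155]
tool_rot: [0.074, -0.702, 0.704, -0.075]
ft_force: [-2.3, -1.2, 11.5]
grip_width: 0.0256
```

Emit:
{"name": "drive_tool", "arguments": {
  "plan": [
    [0, -1, 0, 0, 0, 0, 20],
    [0, -2, 0, 0, 0, 0, 20],
    [0, -2, 0, 0, 0, 0, 20]
  ]
}}

```text
time: 17.0
position: [0.4873, -0.0168, 0.1562]
tool_rot: [0.074, -0.703, 0.704, -0.075]
ft_force: [-0.5, -1.6, 5.3]
grip_width: 0.0257
```

Emit:
{"name": "drive_tool", "arguments": {
  "plan": [
    [0, -1, 0, 0, 0, 0, 20],
    [0, -1.5, 0, 0, 0, 0, 20],
    [0, -1.5, 0, 0, 0, 0, 20]
  ]
}}

```text
time: 17.3
position: [0.4857, -0.0156, 0.1566]
tool_rot: [-0.075, 0.704, -0.703, 0.074]
ft_force: [0.5, -0.7, -1.4]
grip_width: 0.0258
```

Emit:
{"name": "drive_tool", "arguments": {
  "plan": [
    [0, -10, 0, 0, 0, 0, 20],
    [0, -30, 0, 0, 0, 0, 20],
    [0, -65, 0, 0, 0, 0, 20],
    [0, -100, 0, 0, 0, 0, 20],
    [0, -110, 0, 0, 0, 0, 20],
    [0, -110, 0, 0, -8, 0, 20],
    [0, -110, 0, 0, -16, 0, 20]
  ]
}}

```text
time: 18.0
position: [0.486, -0.0158, 0.2674]
tool_rot: [-0.173, 0.686, -0.685, 0.173]
ft_force: [-0.6, -0.3, -0.5]
grip_width: 0.0255
```

```bash
python3 - <<'E'
from h import *
a=camera("scene");b=camera("top")
for t,z in(("nut_driver",.07),("scriber",.07),("hole0",.07)):
  print(t,[(np.round(d["location"],1).tolist(),onz("top",d["location"],z).round(4).tolist()) for d in mark_of("top",t)[:3]])
A=cv2.resize(a[200:380,150:330],(400,400),interpolation=cv2.INTER_CUBIC);B=cv2.resize(b[180:320,310:490],(514,400),interpolation=cv2.INTER_CUBIC)
B=B[:, :400]
S=[cv2.resize(a[212:247,262:297],(400,200),interpolation=cv2.INTER_CUBIC)]
cv2.imwrite("pics/v.png",np.hstack([A,B]))
print(delta(down([.4978,-.3164,.235],np.radians(-94))))
E
```

```text
nut_driver [([389.0, 269.8], [0.5057, -0.1602, 0.07]), ([289.7, 258.6], [0.5382, 0.0791, 0.07]), ([285.0, 254.3], [0.549, 0.0903, 0.07])]
scriber [([419.0, 271.6], [0.4998, -0.2324, 0.07])]
hole0 [([392.9, 266.7], [0.513, -0.17, 0.07]), ([419.5, 270.0], [0.5036, -0.2338, 0.07])]
([130.3, 31.6, 271.0], [0.07, -58.07, 0.02])
```

View pics/v.png

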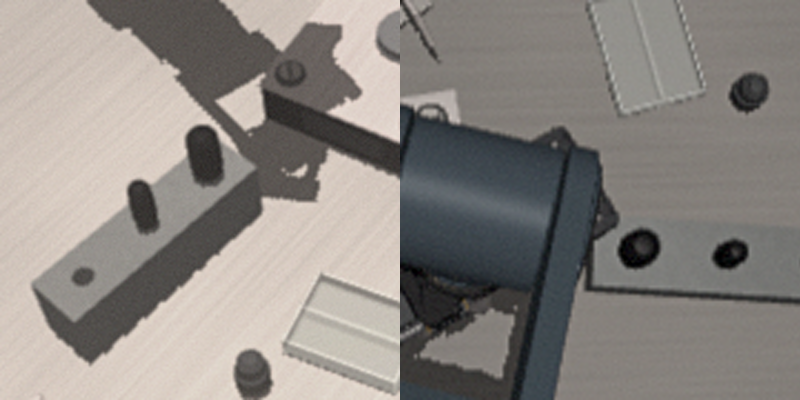

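Emit:
{"name": "drive_tool", "arguments": {
  "plan": [
    [130, 0, 271, 0, -58, 0, 20],
    [130, 0, 271, 0, -58, 0, 20],
    [130, 0, 271, 0, -58, 0, 20],
    [130, 0, 271, 0, -58, 0, 20],
    [130, 0, 271, 0, -58, 0, 20],
    [130, 0, 271, 0, -58, 0, 20],
    [130, 0, 271, 0, -58, 0, 20],
    [130, 0, 271, 0, -58, 0, 20],
    [130, 0, 271, 0, -58, 0, 20],
    [130, 0, 271, 0, -58, 0, 20]
  ]
}}

```text
time: 19.25
position: [0.499, -0.3148, 0.2669]
tool_rot: [-0.482, 0.518, -0.517, 0.482]
ft_force: [1.1, 0.2, -0.1]
grip_width: 0.0258
```

```bash
python3 - <<'E'
from h import *
print(delta(down([.4980,-.3168,.190],np.radians(-94))),pose()[:3,3])
E
```

```text
([2.2, 76.8, -0.7], [0.06, 0.0, -0.08]) [ 0.49897243 -0.31480317  0.26685113]
```

Emit:
{"name": "drive_tool", "arguments": {
  "plan": [
    [2, 30, -0.5, 0, 0, 0, 20],
    [2, 60, -0.5, 0, 0, 0, 20],
    [2, 80, -0.5, 0, 0, 0, 20],
    [2, 80, -0.5, 0, 0, 0, 20],
    [2, 80, -0.5, 0, 0, 0, 20]
  ]
}}

```text
time: 19.75
position: [0.499, -0.3173, 0.1877]
tool_rot: [-0.483, 0.517, -0.517, 0.483]
ft_force: [0.5, -0.8, -0.2]
grip_width: 0.0257
```

```bash
python3 - <<'E'
from h import *
T3=np.load("w3.npy");print("hole from w3",onz("wrist",(323.4,215.6),.07,T3).round(4))
T=pose();im=camera("wrist");np.save("w7.npy",T)
print(T[:3,3],yaw(T))
for t in("driver_tip","hole0"): print(t,[(d["location"],round(d["conf"],2),onz("wrist",d["location"],.07,T).round(4).tolist()) for d in mark_of("wrist",t)])
print(proj("wrist",(T@[0,.096,0,1])[:3],T))
c=im[190:280,265:385];c=cv2.resize(c,None,fx=6,fy=6,interpolation=cv2.INTER_CUBIC)
cv2.imwrite("pics/w7c.png",cv2.convertScaleAbs(c,alpha=1.8))
E
```

```text
hole from w3 [ 0.4982 -0.3159  0.07  ]
[ 0.49897879 -0.31728455  0.18765976] -93.89212997798131
driver_tip [([327.1, 242.4], 0.67, [0.4992, -0.3245, 0.07]), ([327.9, 121.2], 0.32, [0.5051, -0.2439, 0.07])]
hole0 [([326.4, 233.9], 0.7, [0.4991, -0.3184, 0.07])]
[326.10364541 240.27521311]
```

View pics/w7c.png

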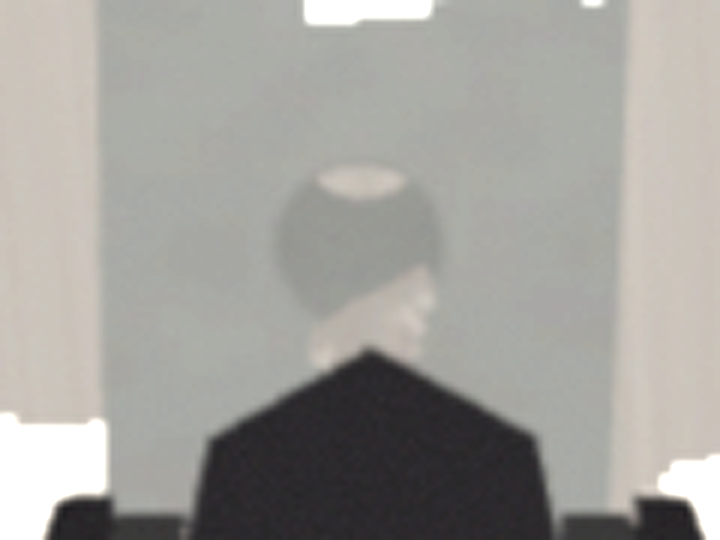

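```bash
python3 - <<'E'
from h import *
T=np.load("w7.npy");h=onz("wrist",(324.35,230.3),.07,T);print(h.round(4),(np.linalg.inv(T)@np.r_[h,1]*1000).round(1))
E
```

```text
[ 0.4978 -0.3158  0.07  ] [  -1.4  117.7   -1.2 1000. ]
```

Emit:
{"name": "drive_tool", "arguments": {
  "plan": [
    [-1.2, 0, -1.2, 0, 0, 0, 20],
    [-1.2, 0, -1.2, 0, 0, 0, 20],
    [-1.2, 15, -1.2, 0, 0, 0, 20],
    [-1.2, 25, -1.2, 0, 0, 0, 20],
    [-1.2, 30, -1.2, 0, 0, 0, 20],
    [-1.2, 30, -1.2, 0, 0, 0, 20]
  ]
}}

```text
time: 20.5
position: [0.497, -0.3166, 0.1564]
tool_rot: [-0.483, 0.518, -0.516, 0.482]
ft_force: [-0.2, 1.2, -1.1]
grip_width: 0.0258
```

Emit:
{"name": "drive_tool", "arguments": {
  "plan": [
    [0, 15, 0, 0, 0, 0, 20],
    [0, 30, 0, 0, 0, 0, 20],
    [0, 45, 0, 0, 0, 0, 20],
    [0, 53, 0, 0, 0, 0, 20],
    [0, 53, 0, 0, 0, 0, 20]
  ]
}}

```text
time: 21.0
position: [0.497, -0.3167, 0.1034]
tool_rot: [-0.483, 0.518, -0.516, 0.482]
ft_force: [-0.6, 0.7, -0.5]
grip_width: 0.0256
```

Free of contact; a last 1.5 mm, then release and rise.

Emit:
{"name": "drive_tool", "arguments": {
  "plan": [
    [0, 1.5, 0, 0, 0, 0, 20],
    [0, 1.5, 0, 0, 0, 0, 20]
  ]
}}

```text
time: 21.2
position: [0.4979, -0.3174, 0.1034]
tool_rot: [0.483, -0.516, 0.517, -0.483]
ft_force: [-0.4, 0.9, -1.3]
grip_width: 0.0259
```

Emit:
{"name": "drive_tool", "arguments": {
  "plan": [
    [0, 0, 0, 0, 0, 0, 35],
    [0, 0, 0, 0, 0, 0, 60],
    [0, 0, 0, 0, 0, 0, 60],
    [0, 0, 0, 0, 0, 0, 60],
    [0, 0, 0, 0, 0, 0, 60]
  ]
}}

```text
time: 21.7
position: [0.4975, -0.3171, 0.1029]
tool_rot: [0.483, -0.517, 0.517, -0.483]
ft_force: [0.2, -0.2, -0.2]
grip_width: 0.0563
```

Emit:
{"name": "drive_tool", "arguments": {
  "plan": [
    [0, -10, 0, 0, 0, 0, 60],
    [0, -30, 0, 0, 0, 0, 60],
    [0, -60, 0, 0, 0, 0, 60],
    [0, -100, 0, 0, 0, 0, 60],
    [0, -140, 0, 0, 0, 0, 60],
    [0, -150, 0, 0, 0, 0, 60],
    [-18, -150, 0, 0, 0, 0, 60],
    [-18, -150, 0, 0, 0, 0, 60]
  ]
}}

```text
time: 22.5
position: [0.4976, -0.2956, 0.2517]
tool_rot: [-0.483, 0.518, -0.515, 0.483]
ft_force: [-0.4, 0.9, -0.4]
grip_width: 0.0599
```

```bash
python3 - <<'E'
from h import *
T=pose();im=camera("wrist");cv2.imwrite("pics/w8.png",im)
print(T[:3,3],get_obs()["time"])
# cap: grey disc on the handle's top
g=cv2.cvtColor(im,cv2.COLOR_BGR2GRAY)
for z in(.152,.155,.158): print(z,proj("wrist",[.498,-.3165,z],T).round(1))
u,v=proj("wrist",[.498,-.3165,.155],T).astype(int);c=g[v-25:v+25,u-25:u+25]
n,l,s,ce=cv2.connectedComponentsWithStats(((c>60)&(c<140)).astype(np.uint8));print([(s[i].tolist(),(ce[i]+[u-25,v-25]).round(1).tolist()) for i in range(1,n) if s[i,4]>40])
print(mark_of("wrist","driver_grip"),mark_of("wrist","driver_tip"))
camera("scene");print(mark_of("scene","driver_grip"))
E
```

```text
[ 0.49758669 -0.29562824  0.25171137] 22.55
0.152 [329.3 269.9]
0.155 [329.3 271.4]
0.158 [329.3 272.9]
[([0, 0, 50, 45, 446], [326.3, 264.2]), ([17, 17, 19, 19, 292], [329.9, 272.3])]
[{'location': [332.1, 256.9], 'conf': 0.84}] []
[{'location': [178.3, 305.7], 'conf': 0.86}]
```

```bash
python3 - <<'E'
from h import *
b=camera("top");a0=cv2.imread("pics/top0.png")
u,v=proj("top",[.4866,-.0163,.064])
for n,im in(("before",a0),("after",b)):
  g=cv2.resize(cv2.cvtColor(im,cv2.COLOR_BGR2GRAY)[int(v)-12:int(v)+13,int(u)-12:int(u)+13],None,fx=8,fy=8,interpolation=cv2.INTER_CUBIC).astype(float)
  cx,cy=(u-int(u)+12.5)*8,(v-int(v)+12.5)*8
  r=np.arange(-26,27)
  A=range(0,180,6);s=[]
  for w in A:  # world angle; +x is up in image, +y is left
    d=np.array([-np.sin(np.radians(w)),-np.cos(np.radians(w))])
    p=np.c_[cx+r*d[0],cy+r*d[1]].round().astype(int);s.append(g[p[:,1],p[:,0]].mean())
  print(n,g.mean().round(),"darkest world angle",A[int(np.argmin(s))],round(min(s)),round(max(s)))
E
```

```text
before 149.0 darkest world angle 48 98 148
after 170.0 darkest world angle 132 114 169
```

```bash
python3 - <<'E'
from h import *
o=get_obs();print(o["ft_force"],o["time"]);print(hand_in())
E
```

```text
[-0.38045927 -0.04065862 -0.59575507] 22.8
the job is handed in; nothing more can be done
None
```

The undone screw is locked down, the screwdriver is back in its own hole, and I handed the job in at 22.8 s.

**What I did:** The undone screw was the box's corner nearest the robot and the stand. I gripped the screwdriver on a pair of flats and lowered the blade into the slot until I felt it touch. Then I pushed to the spring's stop at about 16 N and turned 90° clockwise with the push on. The highest push I read was about 17 N, judged only from readings at the end of each move.

**Last checks:**
- **Screw:** on lifting, the load was gone with the screw still well down, as the notch should give. The top camera showed the slot turned from about 48° to 132°, which is 96° on a coarse 6° scale and fits a quarter turn.
- **Screwdriver:** it stands in its hole with its top within about 2 mm of where a fully seated tool should be. The gripper is open and well clear above it.
- **Other tools:** the nut driver and scriber looked upright and unmoved. I checked this before the last trip back to the stand, not after it.

**Checks that disagreed:** on the first carry I passed lower over the nut driver than I should have. No shift was visible afterwards, and I flew higher on the way back. The detector's marks for the blade tip were up to about 2 px off, so I used my own edge measurements instead.

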